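Refit the toothed carousel in the tube mixer

ROBOT

A 6-joint arm with a two-finger parallel gripper is mounted at the origin on the work surface. World frame = base frame: x ahead of the robot, y to its left, z up, the work surface at z = 0. Lengths are in mm, angles in rad, forces in N, time in s.
With the tool pointing down it reaches from about 275 to 775 mm from the base axis. Payload 14.6 kg.
Tool frame: the origin (TCP) lies between the finger pads; the fingertips stand 22 mm ahead of it and the grasp point (between the pads) lies 3 mm ahead of it; z points along the fingers, y is the line along which they close (so a half turn about z gives the same grasp; the last joint's range is limited). The gripper opens to 85 mm and grips with 20 to 120 N. Pads are 22 mm wide; open, the fingers measure 114 mm over their backs; the gripper's body (76 mm by 85 mm) begins 54 mm behind the grasp point. The pads swing forward as they close: fully open they stand 13 mm farther back than shut.
Start: joints at [-1.374, 0.263, -0.048, 1.259, 0, 1.415], TCP at [180.903, -492.851, 229.578] pointing down, gripper open.
Joint ranges: [-2.65, 2.65], [-0.89, 1.7], [-1.18, 1.37], [-2.13, 2.11], [-1.35, 1.29], [-3.14, 3.14]. Speed limits (rad/s): [1.89, 1.89, 2.57, 2.79, 3.14, 3.14].

INTERFACE

Orientations are given as a rotation vector (axis times angle).
In Python, from cell import r gives the robot as it stands.
- The arm moves only by the shell command python3 -m creep 'ROWS'. ROWS is a JSON object of lists of equal length, an entry for each row: "translation": the shift along the tool's x, y, z as a fraction of full scale, a list of three; "yaw": the turn about the tool's z as a fraction of full scale; "claw": the opening, from -1 (shut) to 1 (fully open). A call has 1 to 8 rows; each row shifts and turns the commanded pose from where the row before left it, along the tool's axes as they then stand; what a row does not reach is not made up. Full scale, the value 1, is 30 mm for a shift and 360 degrees for a turn. A row lasts 1/8 s, in which the tool goes at most 62.5 mm and 10.7 degrees, less where a joint would pass 70% of its speed; a pose out of reach is approached as far as the arm can. A call with a number of a shift or a turn outside -1 to 1 is refused whole. A call with a gripper value outside its range is refused whole. The fingers move at their own pace and stop on an object; the grip force is fixed at half the most. Time passes only in rows, so rows that do not move let the fingers close. It gives the time, the measured TCP pose, the force, the opening and the grip force at its end, in the units of the state.
- r.read_state(): the state, without advancing time (a new reading comes with each control period).
- r.get_image(name): name is "scene" or "top" or "wrist"; returns the picture (400x640x3 uint8, red, green, blue); there is no depth.
- r.camera_model(name): a dict with "K" (3x3 intrinsics, pixels), "k1" (the pictures are not rectified: a ray, as slopes to the right and down, at radius r is drawn at 1 + k1 r^2 times it, then the intrinsics apply), "origin" and "attitude" of the camera in the world; the wrist camera has in their place "T_tool_cam" (4x4, takes a point from camera to tool coordinates, whose origin is the TCP and whose axes are the flange's). Camera axes: x right, y down, z forward; pixel columns grow to the right and rows downward; lengths in mm; the calibration is good to about 2 mm. A picture is of the moment at which its call begins: read the wrist's pose just before it. camera_model takes no time and is no camera call.
- r.close_job(): hands the job in; it is judged then, once.
Trained networks look in the newest picture that a camera, given by its name, has taken for a name from the list of things; names that differ only in an ending like _2 or _b are one class to them, and where a whole thing is asked for, a point or a joint stands for the part that bears it (a point fixed in the world has none). Each returns a list of dicts, best first, with "p" (0 to 1); they miss things now and then, are a little off and sometimes report something else, mostly with a low value. They report only what shows in the picture. A call takes as long as a camera call.
- r.search_frame(query, camera): "centre" ([x, y, z] in mm, in the coordinates of the camera as it stood for that picture, good to about 4 mm: the middle of the surface that is visible of it).
The state is a dict: "time_s": time; "joint_positions": joint angles; "qd": joint speeds; "joint_torque": joint torques, N m; "eef_pos": TCP position; "orientation": TCP orientation; "ft_force": force on the tool from outside, world axes, zero at the start; "torque": the same for the moment, N m; "opening": finger opening in mm; "grip_force": force on a finger pad.
Only numpy, scipy, OpenCV 4.12 (cv2) and the standard library are available. Lean on these libraries where they do the work, as an engineer would, in place of code of your own. Each camera call takes 0.05 s, during which the arm holds its last target. There are 200 camera calls.

TASK

Put the toothed carousel back on the mixer's spindle, rocking it to and fro as you lower it until its teeth drop in between those of the drive gear and it lies fully down and level; do not drop it in. Then set the dark cover down on the mixer's rim, not dropping it, so that it is fully seated and level, and last push the slide switch on the front deck all the way across. Leave everything else on the bench where it is.

Things in the scene. Friction and masses are not known exactly. Their poses are not given: they have to be found in the camera images.
- mixer: The tube mixer, fixed, at a new place and yaw each time. Origin: centre of its round well, at bench height; -x points to its front deck. White wall, inner radius 62 mm, outer 69 mm, flat rim 40 mm above the bench; well floor 12 mm up. Deck: x -64 to -142 mm, y -60 to 60 mm, 30 mm high, carries the slide switch.
- well (a point): Centre of the well at rim height, 40 mm above the bench; the cover's place.
- spindle (a point): On the axis of the fixed upright spindle in the well (mixer x = -18 mm), 40 mm above the bench, at its round tip; it is 9 mm thick. The carousel goes over it. At its foot a boss 36 mm across, top 20 mm above the bench, on which the fitted carousel's underside rests.
- drive_gear: Fixed steel gear in the well, 54 mm from the spindle on the mixer's +x side; it cannot turn but stands at a new angle each time. Origin on its axis at its underside, 12 mm above the bench. 8 teeth (one along its x), tip radius 21 mm, their tops 29 mm above the bench; a pin 8 mm thick in its middle reaches 33 mm.
- carousel_grip (a point): Point on the carousel's axis inside its bar grip, 38 mm above its underside. The bar is 44 mm long (x), 18 mm wide (y), its top 52 mm above the underside; grasp it across the width. White caps 5 mm high on the disc, 17 mm or more along x from the axis. Fitted, this point is 58 mm above the bench; with teeth standing on teeth about 9 mm higher.
- carousel: The toothed tube carousel, about 0.14 kg, loose, upright: grey disc 14 mm thick, 16 teeth (one along its x) of tip radius 40 mm, 13 mm hole (2 mm of play all round the spindle). Origin: on its axis at the underside. Fitted, its teeth overlap the drive gear's by 7 mm radially, 9 mm in height, with some 3 mm of play; a gap is never more than 12 degrees away.
- cover_knob (a point): Point on the cover's axis inside its round knob, 66 mm above the cover's foot. The knob is 27 mm across, from 56 to 82 mm above the foot, on a 20 mm neck. Seated, this point is 101 mm above the bench, over the well's centre. The fitted carousel's grip stands 32 mm above the rim: bring the cover in from above.
- cover: The dark round cover, about 0.18 kg, loose, right way up, hollow, 134 mm across, flat top 50 mm above its foot. Origin: on its axis at the foot. The foot is an inner lip 118 mm across, 5 mm deep, that goes inside the mixer's wall (3 mm of play all round); the shoulder outside it sits on the rim.
- run_slide (a joint): Travel of the slide switch in m: 0 to 0.006 at the start, 0.04 fully across. It slides along the mixer's +y, stays where it is left and takes about 2 N to move.
- run_slide_top (a point): Centre of the top of the slide switch's black grip, a block 28 mm (mixer x) by 20 mm (mixer y) that rises 40 mm above its track; this point is 84.5 mm above the bench.
- reagent: Bystander, loose: small amber bottle, 42 mm across, 75 mm tall. Origin: centre of its underside.
- beaker: Bystander, loose: small steel cup, 52 mm across, 50 mm tall. Origin: centre of its underside.
- timer: Bystander, loose: flat white timer, 48 x 64 x 18 mm. Origin: centre of its underside.
- dish: Bystander, loose: closed pale round dish, 60 mm across, 14 mm tall. Origin: centre of its underside.
- smooth_disc: Bystander, loose: look-alike grey disc with a bar grip but no teeth, 76 mm across, 38 mm tall; it does not belong in the mixer. Origin: centre of its underside.
- tube_rack: Bystander, loose: blue rack with capped tubes, 60 x 130 mm, 64 mm tall. Origin: centre of its underside.
- forceps: Bystander, loose: steel forceps lying flat, 120 mm long, 6 mm thick. Origin: centre of its underside.

How it is judged (in metres and radians):
On the way, in this order (a step that is already met when the one before it is completed fails the run):
1. the carousel lies fully down and level on the boss, its teeth meshed with the drive gear (z of carousel_grip in the frame of mixer below 0.0608 m and horizontal distance between carousel_grip and spindle below 0.005 m and angle between carousel_grip's own z axis and vertical below 0.06 rad), for 0.2 s.
2. the cover is seated level on the rim, with the carousel meshed beneath it (all of step 1 and z of cover_knob in the frame of mixer between 0.098 and 0.1035 m and horizontal distance between cover_knob and well below 0.006 m and angle between cover_knob's own z axis and vertical below 0.03 rad), for 0.2 s.
3. the slide switch is pushed all the way across (all of step 2 and value of joint run_slide above 0.034 m), for 0.1 s.
At the end, for the whole second after the job is handed in: Carousel on the spindle (within 5 mm), down on the boss (2.8 mm) and level (0.06 rad), teeth meshed with the drive gear; cover seated on the rim (height within 2.5 mm, centred within 6 mm, level within 0.03 rad); slide switch past 34 of its 40 mm; all at rest (all of step 3 and linear speed of each of cover, carousel below 0.02 m/s); the robot touches nothing.
It fails at once if the carousel let go of over the mixer more than 20 mm above its seat (horizontal distance between carousel_grip and well below 0.08 m and z of carousel_grip in the frame of mixer above 0.078 m and contact force between the fingers and carousel below 0.02 N).
It fails at once if the cover let go of over the mixer more than 20 mm above its seat (horizontal distance between cover_knob and well below 0.08 m and z of cover_knob in the frame of mixer above 0.121 m and contact force between the fingers and cover below 0.02 N).
It fails at once if a bystander moved by more than 30 mm (distance of any of reagent, beaker, timer, dish, smooth_disc, tube_rack, forceps from where it was at the start of the episode above 0.03 m).
It also fails if it takes over 58 s, if anything falls off the work surface, if the arm or the gripper's body presses on something with over 40 N, if the wrist force passes 120 N, or if a joint passes its speed limit or range.

## Working session

There is one attempt and no reset: what is moved stays moved. The work goes in short steps, Python scripts to look and compute and a shell command to move; the robot and the scene stay as the last step left them, time stands still between calls to the robot, and variables do not carry over. Pictures are saved under pics/ and viewed, at most 10 in all, crops included, and the job is handed in when it is done.

```bash
ls; mkdir -p pics; cat > h.py <<'E'
import numpy as np, cv2
from cell import r
from scipy.spatial.transform import Rotation as R
def cam(n):
    m=r.camera_model(n)
    if n=='wrist':
        s=r.read_state(); T=np.eye(4); T[:3,:3]=R.from_rotvec(s['orientation']).as_matrix(); T[:3,3]=s['eef_pos']
        W=T@np.array(m['T_tool_cam'])
    else:
        W=np.eye(4); a=np.array(m['attitude']); W[:3,:3]=a if a.shape==(3,3) else R.from_rotvec(a).as_matrix(); W[:3,3]=m['origin']
    return np.array(m['K']),m['k1'],W
def pix2w(c,uv,z):
    K,k1,W=c; uv=np.atleast_2d(uv).astype(float)
    d=(uv-[K[0,2],K[1,2]])/[K[0,0],K[1,1]]; s=d.copy()
    for _ in range(20): s=d/(1+k1*(s**2).sum(1,keepdims=True))
    v=np.c_[s,np.ones(len(s))]@W[:3,:3].T
    return W[:3,3]+v*((z-W[2,3])/v[:,2])[:,None]
def w2pix(c,p):
    K,k1,W=c; q=(np.atleast_2d(p)-W[:3,3])@W[:3,:3]; s=q[:,:2]/q[:,2:]
    s=s*(1+k1*(s**2).sum(1,keepdims=True)); return s*[K[0,0],K[1,1]]+[K[0,2],K[1,2]]
def ortho(c,im,cx,cy,z,half,ppm):
    """rectified top view at height z: rows: +x up, +y left"""
    n=int(2*half*ppm); j,i=np.meshgrid(np.arange(n),np.arange(n))
    P=np.stack([cx+half-(i+.5)/ppm,cy+half-(j+.5)/ppm,np.full(i.shape,z,float)],-1).reshape(-1,3)
    uv=w2pix(c,P).astype(np.float32).reshape(n,n,2)
    return cv2.remap(im,uv[...,0],uv[...,1],cv2.INTER_LINEAR)
def save(n,im): cv2.imwrite('pics/'+n+'.png',im[...,::-1])
E
python3 - <<'E'
from h import *
print(r.camera_model('top'));print(r.camera_model('wrist'))
for n in ['top','scene']:
    im=r.get_image(n); save(n,im); c=cam(n)
    for q in ['mixer','drive_gear','carousel','cover','run_slide_top','carousel_grip','cover_knob','smooth_disc','reagent','beaker','timer','dish','tube_rack','forceps']:
        for d in r.search_frame(q,n)[:2]:
            p=c[2][:3,:3]@np.array(d['centre'])+c[2][:3,3]; print(n,q,round(d['p'],2),p.round(0),w2pix(c,p).round(0)[0])
print(r.read_state())
E
```

```text
pics
{'K': array([[500.72887809,   0.        , 322.71198487],
       [  0.        , 500.72887809, 202.55395283],
       [  0.        ,   0.        ,   1.        ]]), 'k1': 0.002362025533455866, 'origin': array([ 260.76702434,    2.40892379, 1319.28601392]), 'attitude': array([-2.00599972,  2.20139875, -0.24946909])}
{'K': array([[318.90339483,   0.        , 323.17882383],
       [  0.        , 318.90339483, 206.93417199],
       [  0.        ,   0.        ,   1.        ]]), 'k1': -0.04179745886877183, 'T_tool_cam': array([[-7.66242507e-06, -9.59304720e-01, -2.82372900e-01,
         7.22269546e+01],
       [ 9.99999989e-01, -4.97883540e-05,  1.42010009e-04,
         8.01838356e-01],
       [-1.50289753e-04, -2.82372896e-01,  9.59304709e-01,
        -1.43944367e+02],
       [ 0.00000000e+00,  0.00000000e+00,  0.00000000e+00,
         1.00000000e+00]])}
top mixer 0.86 [564.  24.  31.] [304. 201.]
top drive_gear 0.52 [384. 145.  53.] [262. 273.]
top drive_gear 0.49 [635.  50.  29.] [292. 177.]
top carousel 0.74 [ 527. -283.   13.] [420. 206.]
top cover 0.83 [548. 284.  52.] [204. 215.]
t
[... 1809 characters left out ...]
 236.]
{'time_s': 1.5, 'joint_positions': array([-1.37428583e+00,  2.63128944e-01, -4.83085418e-02,  1.25943733e+00,
        2.92455234e-06,  1.41548404e+00]), 'qd': array([ 0.00075446, -0.00021337,  0.00023921, -0.00018935, -0.00010399,
        0.00110138]), 'joint_torque': array([ 4.02833568e-03, -6.37434340e+01,  3.84766424e+01,  1.00688070e-03,
       -1.61777109e-06, -2.18805582e-06]), 'eef_pos': array([ 180.90694023, -492.83092001,  229.56013177]), 'orientation': array([-3.09303254e+00, -5.49782360e-01, -2.05326762e-06]), 'ft_force': array([ 0.3755057 , -0.56609741,  0.32202175]), 'torque': array([ 0.04895393, -0.01660468, -0.00465192]), 'grip_force': 0.0, 'opening': 85.10967707527733}
```

View pics/top.png

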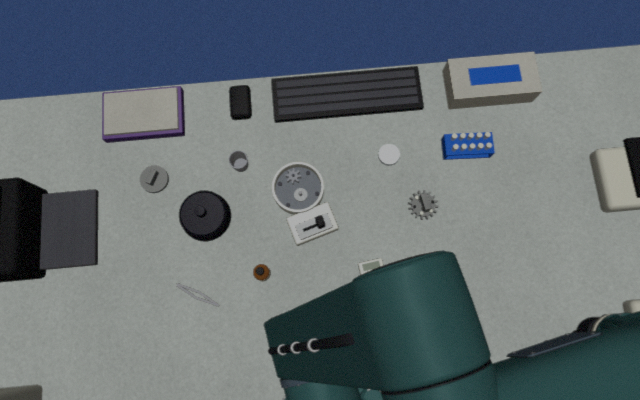

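The top view shows the mixer ring at (298,187), its deck at (313,223), the carousel at (423,205) with its bar nearly vertical in the picture, and the cover at (205,215). Next I'll rectify and enlarge these.

```bash
python3 - <<'E'
from h import *
im=r.get_image('top'); c=cam('top')
g=pix2w(c,[298,187],40)[0]; k=pix2w(c,[423,205],14)[0]; v=pix2w(c,[204,214],50)[0]
print(g,k,v)
a=ortho(c,im,560,30,40,130,2)[:520,:520]; b=ortho(c,im,k[0],k[1],14,60,4.3); b=b[:260*2,:280*2]
b=cv2.resize(b,(260,260)); d=cv2.resize(ortho(c,im,v[0],v[1],50,80,3),(260,260))
save('m1',np.hstack([a,np.vstack([b,d])]))
E
```

```text
[602.27701855  37.17851691  40.        ] [ 528.68883774 -290.55707447   14.        ] [550.19584131 284.99929629  50.        ]
```

View pics/m1.png

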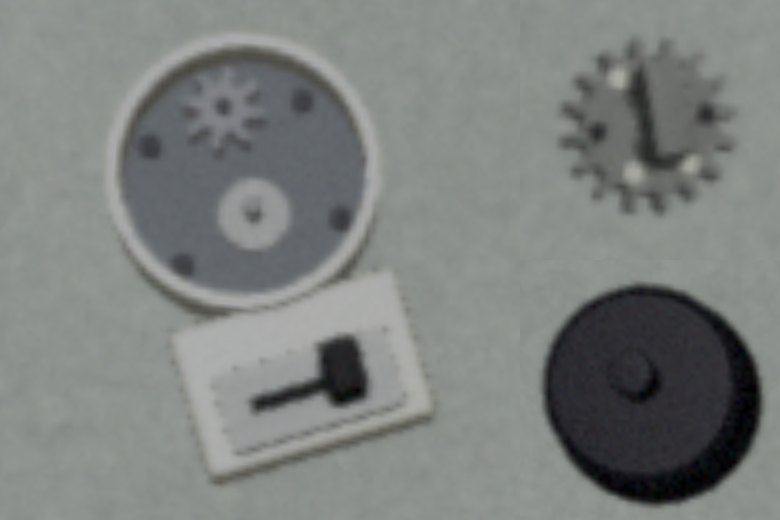

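The mixer centre is near pixel (244,172), which is world (604,38), with a yaw of about 17°. The carousel bar points about 9° off world x. I'm moving above the carousel now.

```bash
python3 -m creep '{"translation":[[1,-0.18,0],[1,-0.18,0],[1,-0.18,0],[1,-0.18,0],[1,-0.18,0],[1,-0.18,0],[1,-0.18,0],[1,-0.18,0]],"yaw":[0,0,0,0,0,0,0,0],"claw":[1,1,1,1,1,1,1,1]}'; python3 -m creep '{"translation":[[1,-0.18,0],[1,-0.18,0],[1,-0.18,0],[1,-0.18,0],[1,-0.18,0],[0,0,0]],"yaw":[0,0,0,0,0,0.03],"claw":[1,1,1,1,1,1]}'
python3 - <<'E'
from h import *
c=cam('wrist'); im=r.get_image('wrist'); print(r.read_state()['eef_pos'],c[2][:3,0])
for q in ['carousel','carousel_grip']:
    for d in r.search_frame(q,'wrist')[:2]: print(q,d['p'],c[2][:3,:3]@np.array(d['centre'])+c[2][:3,3])
save('w1',np.hstack([ortho(c,im,528,-288,z,60,3.2) for z in (14,52)]))
E
```

```text
time_s: 2.55
eef_pos: [392.2, -369.0, 229.6]
orientation: [3.093, 0.55, 0.0]
ft_force: [-0.3, -0.5, -0.4]
opening: 85.3
grip_force: 0.0
time_s: 3.3
eef_pos: [524.2, -291.5, 229.2]
orientation: [-3.131, -0.256, 0.0]
ft_force: [-0.6, -0.3, 0.4]
opening: 85.3
grip_force: 0.0
[ 523.59657648 -291.90313698  229.28368918] [ 1.62255912e-01 -9.86748700e-01 -1.51174961e-04]
carousel 0.98 [ 536.95602259 -289.34592823   13.17456148]
carousel_grip 0.8 [ 537.14632875 -289.21361827   15.30206651]
```

View pics/w1.png

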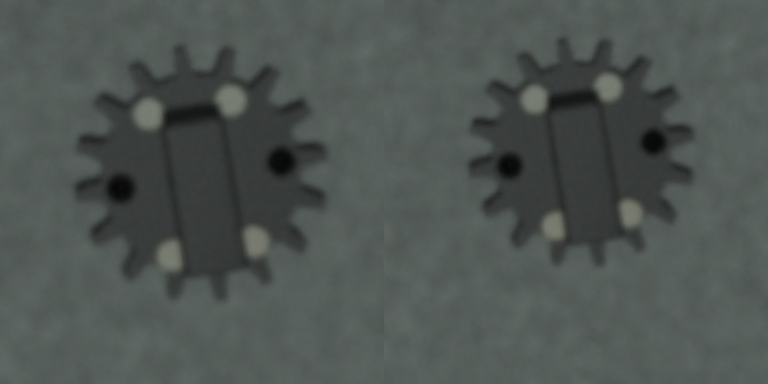

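The wrist view gives the carousel axis at world (535,-290.7), from its toothed outline centred at (201,171) and its bar centred at (200,169), with a yaw of 9°. I'll descend and grasp.

```bash
python3 -m creep '{"translation":[[0.38,0.02,1],[0,0,1],[0,0,1],[0,0,1],[0,0,1],[0,0,0.8],[0,0,0.38],[0,0,0]],"yaw":[0,0,0,0,0,0,0,0],"claw":[0.2,-0.2,-0.2,-0.2,-0.2,-0.2,-0.2,-0.2]}'; python3 -m creep '{"translation":[[0,0,0],[0,0,0],[0,0,0],[0,0,0]],"yaw":[0,0,0,0],"claw":[-1,-1,-1,-1]}'
```

```text
time_s: 4.45
eef_pos: [533.9, -291.4, 44.0]
orientation: [-3.13, -0.26, 0.001]
ft_force: [-1.1, 1.4, -0.1]
opening: 34.5
grip_force: 0.0
time_s: 4.95
eef_pos: [534.5, -291.5, 45.1]
orientation: [3.13, 0.258, 0.002]
ft_force: [-1.1, 1.9, 7.4]
opening: 15.8
grip_force: 59.2
```

```bash
python3 -m creep '{"translation":[[0,0,-0.3],[0,0,-1],[0,0,-1],[0,0,-1],[0.3,-0.96,0],[0.3,-0.96,0],[0.3,-0.96,0],[0.3,-0.96,0]],"yaw":[0,0,0,0,0,0,0,0],"claw":[-1,-1,-1,-1,-1,-1,-1,-1]}'; python3 -m creep '{"translation":[[0.3,-0.96,0],[0.3,-0.96,0],[0.3,-0.96,0],[0,0,0],[0,0,0]],"yaw":[0,0,0,0,0],"claw":[-1,-1,-1,-1,-1]}'
python3 - <<'E'
from h import *
c=cam('wrist'); im=r.get_image('wrist'); print(r.read_state()['eef_pos'],r.read_state()['opening'])
for q in ['drive_gear','run_slide_top','mixer']:
    for d in r.search_frame(q,'wrist')[:2]: print(q,d['p'],c[2][:3,:3]@np.array(d['centre'])+c[2][:3,3])
w=cv2.resize(im,(400,250))
b=np.hstack([ortho(c,im,z[0],z[1],z[2],z[3],z[4]) for z in [(638,49,29,28,6),(560,35,40,115,2)]][:1]+[np.zeros((336,4,3),np.uint8)])
a=ortho(c,im,575,30,40,115,2)
H=max(a.shape[0],b.shape[0]); b=cv2.copyMakeBorder(b,0,H-b.shape[0],0,0,0)
save('w2',np.hstack([a,b]))
E
```

```text
time_s: 5.95
eef_pos: [550.9, -170.9, 143.8]
orientation: [3.131, 0.258, 0.001]
ft_force: [0.7, -0.1, -1.6]
opening: 15.9
grip_force: 58.9
time_s: 6.58
eef_pos: [563.4, -82.5, 143.5]
orientation: [3.131, 0.258, 0.0]
ft_force: [-0.1, -0.0, -0.8]
opening: 15.7
grip_force: 58.9
[563.35032004 -82.73737552 143.41215518] 15.615045915458182
drive_gear 0.83 [640.12889616  44.81598199  27.65157484]
run_slide_top 0.68 [509.94490584 -11.33314415  76.47630524]
mixer 0.69 [584.74342287  24.16803681  29.91690231]
```

View pics/w2.png

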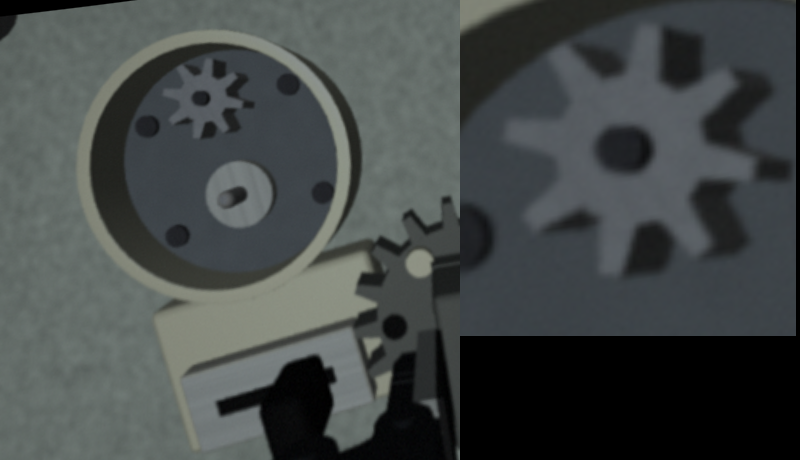

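The wrist view agrees: rim centred at (214,166), spindle tip at (228,199), gear centred at (631,151) in the crop with its teeth at -8.7°+45k. That puts the spindle at world (589.6,32.4). A carousel tooth angle of about 19.2° should mesh, so I turn by +9.8°.

```bash
python3 -m creep '{"translation":[[0.37,-0.91,0],[0.37,-0.91,0],[0.37,-0.91,0],[0.37,-0.91,0],[0,0,0.8],[0,0,0.9],[0,0,0],[0,0,0]],"yaw":[0,0,0,0,-0.014,-0.013,0,0],"claw":[-1,-1,-1,-1,-1,-1,-1,-1]}'
python3 - <<'E'
from h import *
s=r.read_state(); o=R.from_rotvec(s['orientation']).as_matrix(); print(s['eef_pos'],np.degrees(np.arctan2(o[1,0],o[0,0])),s['ft_force'])
E
```

```text
time_s: 7.78
eef_pos: [589.7, 32.5, 93.1]
orientation: [3.098, 0.519, 0.001]
ft_force: [0.6, -0.4, -0.7]
opening: 15.5
grip_force: 59.0
[589.74430202  32.52811527  93.13925777] 19.001398299900426 [ 0.61774782 -0.42938759 -0.65874966]
```

```bash
python3 -m creep '{"translation":[[0,0,0.2],[0,0,0.2],[0,0,0.1],[0,0,0]],"yaw":[0,0,0,0],"claw":[-1,-1,-1,-1]}'
```

```text
time_s: 8.28
eef_pos: [589.1, 32.9, 77.0]
orientation: [-3.098, -0.522, 0.001]
ft_force: [0.2, 0.9, -2.1]
opening: 15.7
grip_force: 59.0
```

```bash
python3 -m creep '{"translation":[[0,0,0.1],[0,0,0.05],[0,0,0.05],[0,0,0.05],[0,0,0]],"yaw":[0.004,-0.008,0.008,-0.004,0],"claw":[-1,-1,-1,-1,-1]}'
```

```text
time_s: 8.9
eef_pos: [589.3, 32.9, 69.6]
orientation: [-3.098, -0.524, 0.0]
ft_force: [-1.1, 0.0, -1.1]
opening: 15.6
grip_force: 59.0
```

```bash
python3 -m creep '{"translation":[[0,0,0.07],[0,0,0.05],[0,0,0.03],[0,0,0]],"yaw":[0.003,-0.006,0.003,0],"claw":[-1,-1,-1,-1]}'
```

```text
time_s: 9.4
eef_pos: [589.3, 32.9, 65.2]
orientation: [-3.098, -0.52, -0.0]
ft_force: [-0.3, 0.4, 0.4]
opening: 16.0
grip_force: 59.2
```

```bash
python3 -m creep '{"translation":[[0,0,0.03],[0,0,0.02],[0,0,0]],"yaw":[0.002,-0.002,0],"claw":[-1,-1,-1]}'
```

```text
time_s: 9.78
eef_pos: [589.7, 33.0, 65.1]
orientation: [3.098, 0.521, 0.003]
ft_force: [-4.9, 2.1, 18.7]
opening: 16.1
grip_force: 61.4
```

It rests on the boss at TCP z 65 with an 18 N reaction. I'll release and lift.

```bash
python3 -m creep '{"translation":[[0,0,-0.04],[0,0,0],[0,0,0],[0,0,-0.5],[0,0,-1],[0,0,-1],[0,0,-1],[0,0,-1]],"yaw":[0,0,0,0,0,0,0,0],"claw":[-0.2,-0.2,-0.2,-0.2,-0.2,-0.2,-0.2,-0.2]}'
python3 - <<'E'
from h import *
c=cam('wrist'); im=r.get_image('wrist'); print(r.read_state()['eef_pos'],r.read_state()['opening'])
for q in ['carousel_grip','carousel','run_slide_top']:
    for d in r.search_frame(q,'wrist')[:1]: print(q,d['p'],c[2][:3,:3]@np.array(d['centre'])+c[2][:3,3])
save('w3',np.hstack([ortho(c,im,600,35,40,80,3),ortho(c,im,530,15,84.5,60,4.)[:, :320]] if 0 else [ortho(c,im,600,35,z,62,3.2) for z in (34,72)]))
E
```

```text
time_s: 10.78
eef_pos: [589.2, 32.9, 201.9]
orientation: [3.098, 0.522, 0.001]
ft_force: [0.2, 0.4, 0.3]
opening: 34.3
grip_force: 0.0
[590.35489088  32.81944915 205.65936285] 34.3306199931796
carousel_grip 0.89 [596.19651463  35.46891935  33.93731719]
carousel 0.66 [592.53075643  33.87968511  33.85637661]
run_slide_top 0.57 [508.54969132  -9.30687183  84.23694828]
```

View pics/w3.png

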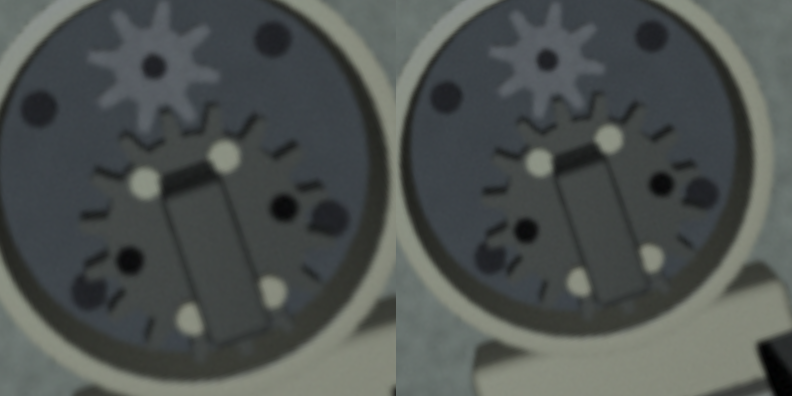

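The carousel lies meshed and centred: its caps are symmetric about (208,237) and its teeth sit between the gear's. Next is the cover.

```bash
python3 -m creep '{"translation":[[0.16,-0.93,0],[0.16,-0.93,0],[0.16,-0.93,0],[0.16,-0.93,0],[0.16,-0.93,0],[0.16,-0.93,0],[0.16,-0.93,0],[0.16,-0.93,0]],"yaw":[0,0,0,0,0,0,0,0],"claw":[-0.2,0,0,0,0,0,0,0]}'; python3 -m creep '{"translation":[[0.16,-0.93,0],[0,0,0],[0,0,0]],"yaw":[0,0,0],"claw":[0,0,0]}'
python3 - <<'E'
from h import *
c=cam('wrist'); im=r.get_image('wrist'); print(r.read_state()['eef_pos'],r.read_state()['opening'])
for q in ['cover','cover_knob']:
    for d in r.search_frame(q,'wrist')[:1]: print(q,d['p'],c[2][:3,:3]@np.array(d['centre'])+c[2][:3,3])
save('w4',np.hstack([ortho(c,im,550,285,z,80,2.5) for z in (50,82)]))
E
```

```text
time_s: 11.98
eef_pos: [551.8, 257.1, 199.1]
orientation: [3.098, 0.522, -0.002]
ft_force: [0.4, -0.8, 0.3]
opening: 42.8
grip_force: 0.0
time_s: 12.35
eef_pos: [548.9, 280.2, 199.4]
orientation: [-3.094, -0.53, 0.002]
ft_force: [0.8, -1.1, -0.6]
opening: 42.6
grip_force: 0.0
[549.00780075 280.00982889 199.57980883] 42.49696110419791
cover 0.58 [566.4794474  287.95703296  50.99949865]
cover_knob 0.93 [563.06655592 292.27973545  45.6979503 ]
```

View pics/w4.png

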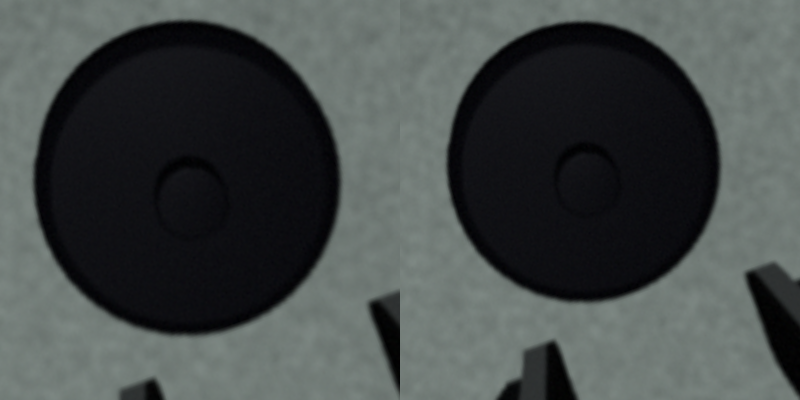

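The cover's knob top is centred at (587,183) in the right panel and its flat top at (189,187) in the left. Both put its axis at about world (556,290). I'll step closer and check.

```bash
python3 -m creep '{"translation":[[0.34,-0.23,0.5],[0,0,1],[0,0,0.5],[0,0,0],[0,0,0]],"yaw":[0,0,0,0,0],"claw":[0.4,0.4,0.4,0.4,0.4]}'
python3 - <<'E'
from h import *
c=cam('wrist'); im=r.get_image('wrist'); print(r.read_state()['eef_pos'],r.read_state()['opening'])
a=ortho(c,im,556,290,82,40,9); g=cv2.cvtColor(a,cv2.COLOR_RGB2GRAY).astype(float); g=np.clip(g*4,0,255).astype(np.uint8)
b=ortho(c,im,556,290,50,80,4.5);b=np.clip(b.astype(float)*2.5,0,255).astype(np.uint8)
save('w5',cv2.resize(np.hstack([np.dstack([g]*3),b]),(800,400 if 0 else int(800*720/1440))))
E
```

```text
time_s: 13.12
eef_pos: [557.7, 288.2, 140.7]
orientation: [-3.09, -0.539, -0.0]
ft_force: [0.1, 0.1, 0.7]
opening: 60.2
grip_force: 0.0
[557.77690375 288.27688698 140.82417025] 59.87931916766191
```

View pics/w5.png

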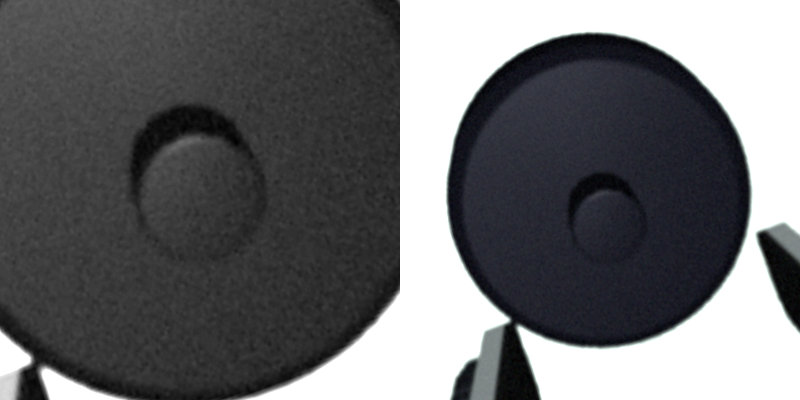

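The knob top is centred at (202,197) in the left panel, which is world (556.5,289.6). I'll descend and grip.

```bash
python3 -m creep '{"translation":[[-0.03,-0.055,0.8],[0,0,0.8],[0,0,0.4],[0,0,0.2],[0,0,0]],"yaw":[0,0,0,0,0],"claw":[0.4,0.4,0.4,0.4,0.2]}'; python3 -m creep '{"translation":[[0,0,0],[0,0,0],[0,0,0],[0,0,0]],"yaw":[0,0,0,0],"claw":[-1,-1,-1,-1]}'
```

```text
time_s: 13.8
eef_pos: [556.2, 289.0, 74.3]
orientation: [-3.089, -0.541, 0.001]
ft_force: [0.5, 0.3, 0.5]
opening: 51.3
grip_force: 0.0
time_s: 14.3
eef_pos: [556.4, 289.1, 75.0]
orientation: [-3.089, -0.541, -0.001]
ft_force: [-1.6, -0.6, 8.2]
opening: 23.1
grip_force: 58.5
```

```bash
python3 -m creep '{"translation":[[0,0,-0.3],[0,0,-1],[0,0,-1],[0,0,-1],[-0.14,0.94,-0.7],[-0.14,0.94,0],[-0.14,0.94,0],[-0.14,0.94,0]],"yaw":[0,0,0,0,0,0,0,0],"claw":[-1,-1,-1,-1,-1,-1,-1,-1]}';  python3 -m creep '{"translation":[[0,0,0],[0,0,0]],"yaw":[0,0],"claw":[-1,-1]}'
python3 - <<'E'
from h import *
c=cam('wrist'); im=r.get_image('wrist'); s=r.read_state();print(s['eef_pos'],s['opening'],s['ft_force'])
a=ortho(c,im,600,40,40,100,4).copy()
for rad in (62,69): cv2.circle(a,(int((140-37.8)*4),int((700-606.8)*4)),rad*4,(255,0,0),1)
save('w6',cv2.resize(a,(600,600)))
E
```

```text
time_s: 15.3
eef_pos: [578.8, 175.6, 193.9]
orientation: [-3.089, -0.541, 0.001]
ft_force: [0.0, 0.2, -1.6]
opening: 23.5
grip_force: 59.1
time_s: 15.55
eef_pos: [578.7, 176.9, 193.6]
orientation: [-3.089, -0.541, 0.001]
ft_force: [0.4, 0.8, -2.4]
opening: 23.3
grip_force: 59.1
[578.66684916 177.11789531 193.51350336] 22.908430479956124 [ 0.64440311  0.90582227 -2.80813427]
```

View pics/w6.png

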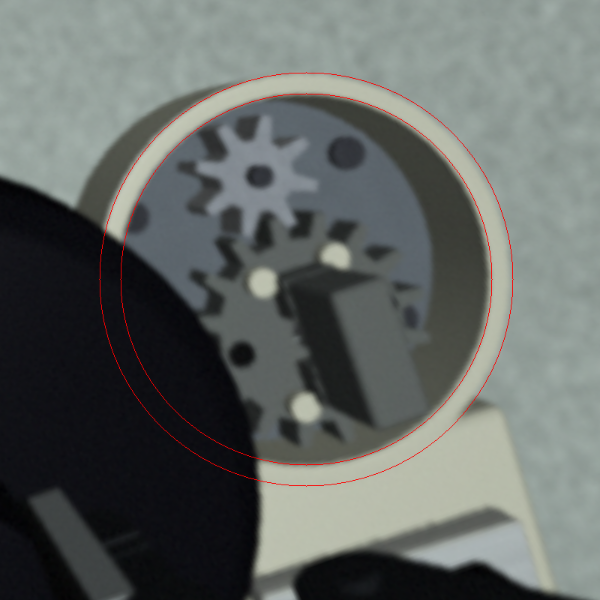

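The predicted rim circle fits the rim to within about 1 mm: outer top at (306,73), right at (511,280). I'll go over the well and down close to the rim.

```bash
python3 -m creep '{"translation":[[-0.14,0.937,0],[-0.14,0.937,0],[-0.14,0.937,0],[-0.14,0.937,0],[-0.14,0.937,0],[0,0,0.6],[0,0,0.8],[0,0,0.6]],"yaw":[0,0,0,0,0,0,0,0],"claw":[-1,-1,-1,-1,-1,-1,-1,-1]}';  python3 -m creep '{"translation":[[0,0,0.2],[0,0,0]],"yaw":[0,0],"claw":[-1,-1]}'
```

```text
time_s: 16.6
eef_pos: [606.5, 38.4, 131.7]
orientation: [-3.088, -0.543, 0.002]
ft_force: [0.1, 0.4, -1.3]
opening: 22.9
grip_force: 59.3
time_s: 16.85
eef_pos: [606.7, 38.1, 126.7]
orientation: [-3.089, -0.542, 0.002]
ft_force: [-0.1, 0.3, -2.8]
opening: 23.2
grip_force: 59.3
```

```bash
python3 -m creep '{"translation":[[0,0,0.2],[0,0,0.15],[0,0,0.06],[0,0,0]],"yaw":[0,0,0,0],"claw":[-1,-1,-1,-1]}'
```

```text
time_s: 17.35
eef_pos: [606.6, 37.6, 114.1]
orientation: [-3.089, -0.541, 0.002]
ft_force: [-0.5, -0.3, -2.3]
opening: 23.1
grip_force: 59.3
```

```bash
python3 -m creep '{"translation":[[0,0,0.08],[0,0,0.05],[0,0,0]],"yaw":[0,0,0],"claw":[-1,-1,-1]}'; python3 -m creep '{"translation":[[0,0,0.03],[0,0,0]],"yaw":[0,0],"claw":[-1,-1]}'
```

```text
time_s: 17.73
eef_pos: [606.7, 37.7, 110.2]
orientation: [-3.089, -0.541, 0.002]
ft_force: [-1.1, 0.3, -1.8]
opening: 22.9
grip_force: 59.4
time_s: 17.98
eef_pos: [606.7, 37.7, 110.0]
orientation: [-3.089, -0.541, 0.001]
ft_force: [-2.8, 0.2, 6.0]
opening: 22.9
grip_force: 60.2
```

Contact came at z 110, the seated height. I'll release, lift and measure the switch.

```bash
python3 -m creep '{"translation":[[0,0,0],[0,0,0],[0,0,0],[0,0,-0.5],[0,0,-1],[0,0,-1],[0,0,-0.6],[0,0,0]],"yaw":[0,0,0,0,0,0,0,0],"claw":[0.3,0.3,0.3,0.3,0.3,-1,-1,-1]}'
python3 - <<'E'
from h import *
c=cam('wrist'); im=r.get_image('wrist'); print(r.read_state()['eef_pos'],r.read_state()['opening'])
for q in ['run_slide_top','cover_knob']:
    for d in r.search_frame(q,'wrist')[:1]: print(q,d['p'],c[2][:3,:3]@np.array(d['centre'])+c[2][:3,3])
a=ortho(c,im,570,25,85,110,3.6); 
a=np.clip(a.astype(float)*1.8,0,255).astype(np.uint8)
ct=cam('top'); t=r.get_image('top'); b=np.clip(1.5*ortho(ct,t,540,25,84.5,110,2.).astype(float),0,255).astype(np.uint8)
save('w7',np.hstack([cv2.resize(a,(400,400)),cv2.resize(b,(400,400))]))
E
```

```text
time_s: 18.98
eef_pos: [607.6, 37.1, 204.3]
orientation: [-3.09, -0.541, -0.003]
ft_force: [1.1, 0.8, -0.1]
opening: 1.1
grip_force: 0.0
[607.1365554   37.14297425 202.97776832] -0.1294364245527706
run_slide_top 0.45 [501.83129194  -2.76117277  82.00360154]
cover_knob 0.96 [617.78747158  39.68170568  85.41189613]
```

View pics/w7.png

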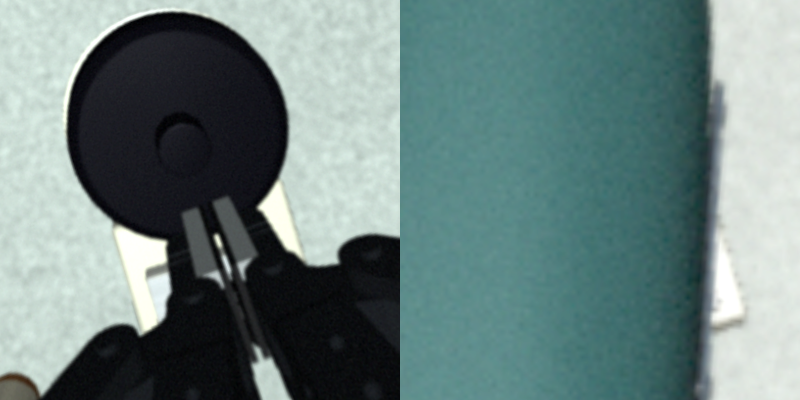

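The cover sits concentric on the mixer (outline at (178,125), knob at (185,148)), and the deck shows just below it. I'll move to the far side of the switch with the fingers shut.

```bash
python3 -m creep '{"translation":[[-0.955,0.47,0],[-0.955,0.47,0],[-0.955,0.47,0],[-0.955,0.47,0],[0,0,0.9],[0,0,0.9],[0,0,0],[0,0,0]],"yaw":[0,0,0,0,0.007,0,0,0],"claw":[-1,-1,-1,-1,-1,-1,-1,-1]}'
python3 - <<'E'
from h import *
c=cam('wrist'); im=r.get_image('wrist'); s=r.read_state();print(s['eef_pos'],s['orientation'])
cs=cam('scene'); t=r.get_image('scene')
for q in ['run_slide_top']:
  for n,cc in (('wrist',c),('scene',cs)):
    for d in r.search_frame(q,n)[:1]: print(q,d['p'],cc[2][:3,:3]@np.array(d['centre'])+cc[2][:3,3])
u,v=w2pix(cs,[520,0,70])[0].astype(int); print(u,v)
a=np.clip(ortho(c,im,520,-20,84.5,90,2.2223).astype(float)*1.8,0,255).astype(np.uint8)
save('w8',np.hstack([cv2.resize(a,(400,400)),cv2.resize(t[v-60:v+60,u-60:u+60],(400,400),interpolation=cv2.INTER_CUBIC)]))
E
```

```text
time_s: 20.18
eef_pos: [518.4, -54.6, 148.7]
orientation: [-3.1, -0.474, 0.001]
ft_force: [-0.5, -1.0, -0.6]
opening: -0.1
grip_force: 0.0
[518.62522502 -54.57461245 148.92701029] [-3.10046933e+00 -4.73687342e-01  3.41134264e-04]
run_slide_top 0.94 [510.14055781 -11.5104881   84.48629431]
run_slide_top 0.53 [508.6451778  -14.88131638  72.11051368]
328 199
```

View pics/w8.png

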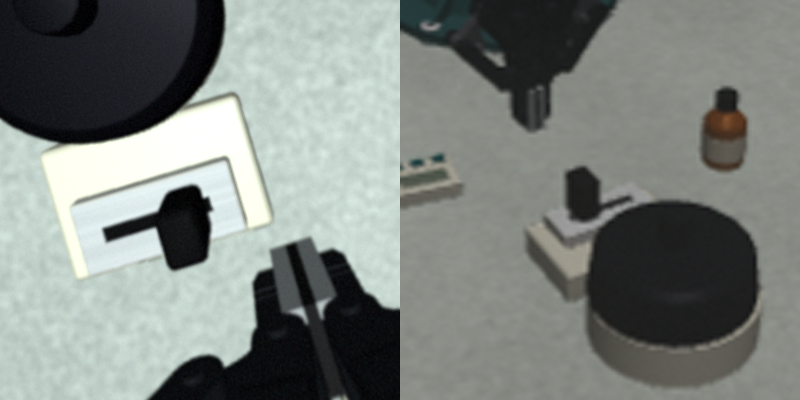

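The switch block's top is centred at (188,238), which is world (503,-15), with the shut fingers at (305,265) clear on its -y side. I'll descend and push.

```bash
python3 -m creep '{"translation":[[-0.05,0,0.8],[-0.05,0,0.8],[0,0,0.5],[0,0,0],[0,-0.3,0],[0,-0.2,0],[0,-0.2,0],[0,0,0]],"yaw":[0,0,0,0,0,0,0,0],"claw":[-1,-1,-1,-1,-1,-1,-1,-1]}'; python3 -m creep '{"translation":[[0,-0.2,0],[0,-0.2,0],[0,-0.2,0],[0,-0.2,0],[0,0,0]],"yaw":[0,0,0,0,0],"claw":[-1,-1,-1,-1,-1]}'
```

```text
time_s: 21.38
eef_pos: [508.9, -34.6, 85.4]
orientation: [-3.1, -0.474, 0.001]
ft_force: [0.5, -0.4, -0.2]
opening: 0.2
grip_force: 0.0
time_s: 22.0
eef_pos: [501.6, -11.7, 85.3]
orientation: [-3.1, -0.474, 0.002]
ft_force: [-0.2, -0.4, -0.5]
opening: 0.3
grip_force: 0.0
```

```bash
python3 -m creep '{"translation":[[0,-0.1,0],[0,-0.1,0],[0,-0.1,0]],"yaw":[0,0,0],"claw":[-1,-1,-1]}'; python3 -m creep '{"translation":[[0,-0.07,0],[0,-0.07,0]],"yaw":[0,0],"claw":[-1,-1]}'
```

```text
time_s: 22.38
eef_pos: [499.0, -3.4, 85.3]
orientation: [-3.1, -0.473, 0.002]
ft_force: [-0.3, 0.5, 0.5]
opening: 0.1
grip_force: 0.0
time_s: 22.62
eef_pos: [497.8, 0.6, 85.4]
orientation: [-3.1, -0.473, 0.002]
ft_force: [0.1, -0.7, 0.4]
opening: 0.1
grip_force: 0.0
```

```bash
python3 -m creep '{"translation":[[0,-0.07,0],[0,-0.07,0]],"yaw":[0,0],"claw":[-1,-1]}'; python3 - <<'E'
from h import *
c=cam('wrist'); im=r.get_image('wrist'); cs=cam('scene'); t=r.get_image('scene')
m=np.array([606.8,37.8]); a=np.radians(17.35); Rm=np.array([[np.cos(a),np.sin(a)],[-np.sin(a),np.cos(a)]])
print('tcp',Rm@(r.read_state()['eef_pos'][:2]-m))
for n,cc in (('wrist',c),('scene',cs)):
    for d in r.search_frame('run_slide_top',n)[:2]:
        p=cc[2][:3,:3]@np.array(d['centre'])+cc[2][:3,3]; print(n,d['p'],Rm@(p[:2]-m),p[2])
E
```

```text
time_s: 22.88
eef_pos: [496.5, 4.6, 85.4]
orientation: [-3.1, -0.473, 0.002]
ft_force: [0.1, -0.2, -0.2]
opening: 0.2
grip_force: 0.0
tcp [-115.18492704    1.21757513]
wrist 0.68 [-104.19720589  -15.73440464] 85.11156083298795
scene 0.64 [184.89144982 336.49106571] 14.11340619859709
scene 0.51 [-110.4192857   -20.86274228] 75.75823893806466
```

```bash
python3 - <<'E'
from h import *
cs=cam('scene'); t=r.get_image('scene').mean(2)
cw=cam('wrist'); w=r.get_image('wrist').mean(2)
a=np.radians(17.35)
def W(x,y,z): return [606.8+x*np.cos(a)-y*np.sin(a),37.8+x*np.sin(a)+y*np.cos(a),z]
# scan along track at several heights, block centre x=-114; scene camera sees its +x side
for z in (50,60,70,80):
    uv=w2pix(cs,[W(-103,y,z) for y in range(-60,61,6)]).round().astype(int); print('s',z,[int(t[v,u]) for u,v in uv])
for z in (46,60,75,84):
    uv=w2pix(cw,[W(-103 if z<84 else -112,y,z) for y in range(-60,61,6)]).round().astype(int); print('w',z,[int(w[v,u]) if 0<=v<400 and 0<=u<640 else -1 for u,v in uv])
E
```

```text
s 50 [151, 97, 89, 150, 155, 118, 82, 39, 32, 132, 154, 145, 154, 138, 137, 145, 153, 154, 129, 133, 134]
s 60 [112, 114, 146, 153, 112, 35, 29, 30, 29, 62, 99, 52, 99, 133, 128, 150, 132, 134, 137, 134, 135]
s 70 [127, 142, 154, 151, 51, 30, 29, 29, 28, 127, 140, 153, 152, 144, 153, 132, 135, 138, 134, 133, 133]
s 80 [137, 137, 136, 138, 47, 28, 28, 28, 28, 116, 140, 138, 134, 134, 136, 132, 131, 132, 133, 132, 133]
w 46 [126, 122, 149, 130, 139, 138, 85, 9, 0, 126, 139, 138, 139, 137, 138, 137, 135, 135, 153, 143, 121]
w 60 [122, 123, 108, 147, 138, 138, 19, 5, 1, 29, 140, 142, 141, 140, 142, 139, 140, 131, 154, 121, 123]
w 75 [125, 121, 123, 138, 145, 137, 40, 5, 4, 1, 9, 9, 11, 12, 13, 140, 137, 152, 115, 115, 119]
w 84 [120, 122, 123, 121, 144, 140, 36, 7, 11, 49, 5, 51, 66, 139, 137, 138, 130, 139, 119, 119, 117]
```

```bash
python3 - <<'E'
from h import *
cs=cam('scene'); t=r.get_image('scene').mean(2); t0=cv2.imread('pics/scene.png').mean(2)
s=r.read_state(); print(s['eef_pos'],s['joint_positions'])
a=np.radians(17.35)
def W(x,y,z): return [606.8+x*np.cos(a)-y*np.sin(a),37.8+x*np.sin(a)+y*np.cos(a),z]
print('cam',cs[2][:3,3],'tcp px',w2pix(cs,s['eef_pos'])[0],'tip px',w2pix(cs,np.array(s['eef_pos'])-[0,0,22])[0])
for y in (-20,18): print(y,w2pix(cs,[W(-114,y,44),W(-114,y,84.5)]).round(0).tolist())
for n,I in (('before',t0),('now',t)):
    print(n)
    for v in range(160,222,3): print(v,' '.join('%3d'%I[v,u] for u in range(300,364,3)))
E
```

```text
[496.58204665   4.39623501  85.40709532] [-0.15827667  0.30906009 -0.39811063  0.86638281  0.00491256  2.68041144]
cam [1318.00919432 -192.63830159  678.8519355 ] tcp px [327.80631218 189.45082176] tip px [327.76472145 195.93649329]
-20 [[321.0, 204.0], [321.0, 192.0]]
18 [[333.0, 200.0], [333.0, 188.0]]
before
160 136 134 134 135 136 136 133 134 136 136 136 136 136 137 137 139 139 140 139 139 142 140
163 134 135 132 136 131 133 134 135 134 133 134 138 140 136 139 139 139 141 143 142 140 138
166 137 135 135 135 134 135 135 134 134 133 134 137 137 134 138 137 137 139 140 141 139  61
169 136 137 138 137 140 135 134 138 136 136 133 135 136 134 134 136 137 138 137 139 142  45
172 135 134 135 136 135 136 137 135 135 133 133 134 138 135 136 135 138 137 136 140 101  47
175 137 137 141 138 139 142 139 136 133 136 135 136 137 137 138 136 137 135 137 139  54  59
178 137 139 139 140 139 136 137 136 137 138 136 135 137 136 136 135 137 138 138 135  47  52
181 138 138 139 137 138 138 137 137 136 134 133 134 133 134 134 134 137 137 135 134  70  82
184 140 139 138 139 137 138 137 137 137 138 135 134
[... 2380 characters left out ...]
  28  56  99  43  97 144 133  78  63  63  87 120 137 140
202 133 131 137 137 141 154 112  29  29  39 154 135  31  30  30  29  31  31  32  31  32  77
205 137 136 140 141  72 152 154 105  94 155  66  30  29  30  30  28  29  31  29  32  31  30
208 138 139 114 151 133  89 156 148 106  63  31  30  30  31  30  27  28  29  29  31  30  31
211 138 136  83 124 152 129  97 100 125  30  31  31  31  30  31  29  27  28  29  30  31  31
214 136 135  86  68 136 152 152 152 147  29  31  31  31  31  30  30  29  29  31  31  32  31
217 138 141 135  70  69 143 152 153 110  30  31  32  31  30  31  30  31  30  31  31  31  31
220 136 139 137 138  66  74 148 150  85  30  31  31  31  31  31  31  30  31  31  30  32  32
```

```bash
python3 - <<'E'
from h import *
a=np.radians(17.35)
def W(x,y,z): return [606.8+x*np.cos(a)-y*np.sin(a),37.8+x*np.sin(a)+y*np.cos(a),z]
def fit(n,f,thr,u0,v0,u1,v1):
    c=cam(n); I=cv2.imread(f).mean(2)[v0:v1,u0:u1]; S=8
    I=cv2.resize(I,None,fx=S,fy=S,interpolation=cv2.INTER_CUBIC); D=I<thr; best=[]
    for x in range(-140,-90,2):
        for y in range(-40,0,2):
            P=[W(x+i*14,y+j*10,z) for i in(-1,1) for j in(-1,1) for z in(44.5,84.5)]
            uv=(w2pix(c,P)-[u0,v0]+.5)*S; m=np.zeros(D.shape,np.uint8); cv2.fillConvexPoly(m,cv2.convexHull(uv.astype(np.int32)),1)
            best.append(((m&D).sum()/(m|D).sum(),x,y))
    print(n,D.sum()/S**2,sorted(best)[-4:])
fit('scene','pics/scene.png',75,312,184,332,208)
c=cam('scene')
for p in ([518.6,-54.6],[496.6,4.4]):
  print([ (z,w2pix(c,[*p,z])[0].round(1).tolist()) for z in (65,80,105,127,140)])
t=r.camera_model('scene'); print(t['K'][0][0])
E
```

```text
scene 147.203125 [(np.float64(0.7486361728913135), -118, -14), (np.float64(0.7535816618911175), -116, -16), (np.float64(0.7537878787878788), -116, -14), (np.float64(0.7543859649122807), -114, -16)]
[(65, [308.4, 203.0]), (80, [308.2, 198.5]), (105, [308.0, 190.9]), (127, [307.8, 184.0]), (140, [307.6, 179.9])]
[(65, [327.8, 195.5]), (80, [327.8, 191.1]), (105, [327.8, 183.5]), (127, [327.9, 176.7]), (140, [327.9, 172.6])]
376.3703454012049
```

The fingers passed over the switch, because their tips sit higher than expected. I'll raise, go back, and repeat 15 mm lower.

```bash
python3 -m creep '{"translation":[[0,0,-1],[0,0.7,0],[0,0.7,0],[0,0.75,0],[0,0,0.8],[0,0,0.7],[0,0,0],[0,0,0]],"yaw":[0,0,0,0,0,0,0,0],"claw":[-1,-1,-1,-1,-1,-1,-1,-1]}'; python3 - <<'E'
from h import *
cs=cam('scene'); t=r.get_image('scene').mean(2); s=r.read_state(); print(s['eef_pos'])
print([(z,w2pix(cs,[*s['eef_pos'][:2],z])[0].round(1).tolist()) for z in (45,55,65,75)])
u0=int(w2pix(cs,s['eef_pos'])[0][0])
for v in range(184,216,2): print(v,' '.join('%3d'%t[v,u] for u in range(u0-12,u0+26,2)))
E
```

```text
time_s: 24.22
eef_pos: [516.1, -57.4, 70.6]
orientation: [-3.1, -0.473, 0.001]
ft_force: [-0.1, 0.5, -0.3]
opening: 0.0
grip_force: 0.0
[516.22881823 -57.32627932  70.74865112]
[(45, [307.4, 208.5]), (55, [307.3, 205.6]), (65, [307.2, 202.6]), (75, [307.1, 199.7])]
184  32  77  64  31  29  30  31  31  30  29  29  32  91 137 136 137 137 134 136
186  32  31  35  35  29  30  31  31  30  39 106  89 136 138 134 134 134 136 137
188  32  31  32  31  29  29  31  30  30 108 139 137 138 123 118 137 136 134 134
190 113  38  33  30  30  30  38  78  35 136 138 112  46  30  30 103 135 136 135
192 138 126  94  50  31  37  65  60  38 122 136  94  28  30  30  30 103 139 137
194 138 138 137  67  31  37  65  58  39 127 139 101  26  28  30  30  55 138 137
196 136 138 136  67  33  38  65  57  41 124 137 102  27  28  28  26  57 137 150
198 136 134 133 114  34  38  71  58  75 134 135 101  27  28  29  27  60 150 135
200 136 134 136 137  96  40  70  56 118 137 137 105  27  28  28  27  38  51  44
202 138 138 135 132 131 119  95 126 130 151 153 151  52  26  27  29  38 138 153
204 139 138 138 134 134 139 138 137  90 143 153 153  67  45  29  54 111 150 101
206 140 138 137 136 137 135 131 155 112  77 148 154 154 154 155 157 144  65  30
208 139 140 138 138 138 110 139 151 150  97  89 155 157 147 131  97  61  29  29
210 138 135 138 139 136 117  84 142 151 151  95 100  97  97  96  94  29  31  30
212 137 136 139 137 134 113  66  95 146 151 152 104  96 125 142 103  28  30  30
214 135 137 137 137 136 120  64  67 106 149 152 151 152 152 152  91  30  30  30
```

```bash
python3 -m creep '{"translation":[[0,-0.3,0],[0,-0.2,0],[0,-0.2,0],[0,-0.2,0],[0,-0.2,0]],"yaw":[0,0,0,0,0],"claw":[-1,-1,-1,-1,-1]}'; python3 -m creep '{"translation":[[0,-0.2,0],[0,-0.2,0]],"yaw":[0,0],"claw":[-1,-1]}'; python3 - <<'E'
from h import *
cs=cam('scene'); t=r.get_image('scene').mean(2); s=r.read_state(); print(s['eef_pos'],s['ft_force'])
for v in range(186,208,2): print(v,' '.join('%3d'%t[v,u] for u in range(306,346,2)))
E
```

```text
time_s: 24.9
eef_pos: [506.0, -25.3, 70.3]
orientation: [-3.101, -0.473, 0.001]
ft_force: [1.3, -2.7, 0.9]
opening: -0.1
grip_force: 0.8
time_s: 25.15
eef_pos: [502.4, -13.8, 70.3]
orientation: [-3.1, -0.473, 0.001]
ft_force: [2.3, -0.9, -0.8]
opening: -0.3
grip_force: 0.8
[502.12189191 -13.23993547  70.35478103] [ 0.86055168  0.52884742 -0.87397721]
186 139 139 139 116  49  41  30  31  51  70  38 121 131 136 137 136 135 132 134 135
188 143 140 142 137 137  68  31  36  63  58  37  29  39 127 135 135 134 134 136 136
190 142 139 138 136 138  68  30  36  64  59  40  30  30  39 130 135 133 132 132 133
192 137 137 137 134 135  80  31  39  71  59  38  30  30  29 106 133 135 135 137 137
194 137 137 135 135 140 124  42  36  70  57  36  28  27  27 110 151 145 134 136 137
196 136 136 135 135 136 138 124  70  74  48  29  28  28  29 119 145 150 151 139 131
198 137 134 138 137 135 137 136 137 141  75  28  29  28  29  58  43 138 153 153 130
200 137 137 137 136 135 140 142 154 152 113  30  28  28  29  86 146 134  68  37  30
202 138 135 134 141 154 153 143 133  73  36  69  36  41  79  81  30  30  31  29  30
204 139 139 124 113 151 153 120  57  96 155 155 156 140  50  30  31  29  31  30  30
206 140 136 155  72 120 155 155 154 155 157 152 118  30  30  31  31  31  29  30  30
```

The switch is moving now, with about 2.7 N of reaction. I'll keep pushing until the stop.

```bash
python3 -m creep '{"translation":[[0,-0.15,0],[0,-0.15,0],[0,-0.1,0]],"yaw":[0,0,0],"claw":[-1,-1,-1]}'; python3 -m creep '{"translation":[[0,-0.06,0],[0,-0.06,0]],"yaw":[0,0],"claw":[-1,-1]}'; python3 -m creep '{"translation":[[0,-0.06,0],[0,-0.06,0]],"yaw":[0,0],"claw":[-1,-1]}'
```

```text
time_s: 25.58
eef_pos: [498.8, -2.4, 70.4]
orientation: [-3.1, -0.473, 0.002]
ft_force: [1.2, -1.8, -0.8]
opening: -0.2
grip_force: 0.8
time_s: 25.82
eef_pos: [497.7, 0.9, 70.4]
orientation: [-3.1, -0.473, 0.002]
ft_force: [1.9, -1.3, -0.4]
opening: 0.3
grip_force: 0.8
time_s: 26.08
eef_pos: [496.9, 3.8, 70.5]
orientation: [-3.102, -0.473, 0.001]
ft_force: [3.8, -10.2, -1.0]
opening: -0.1
grip_force: 5.1
```

```bash
python3 -m creep '{"translation":[[0,-0.05,0],[0,0,0]],"yaw":[0,0],"claw":[-1,-1]}'; python3 -m creep '{"translation":[[0,0.3,0],[0,0.5,0],[0,0,-1],[0,0,-1],[0,0,-1],[0,0.5,-1],[0,0.5,0],[0,0,0]],"yaw":[0,0,0,0,0,0,0,0],"claw":[-1,-1,-1,-1,-1,-1,-1,-1]}'; python3 - <<'E'
from h import *
m=np.array([606.8,37.8]); a=np.radians(17.35); Rm=np.array([[np.cos(a),np.sin(a)],[-np.sin(a),np.cos(a)]])
cs=cam('scene'); t=r.get_image('scene').mean(2); s=r.read_state(); print(s['eef_pos'],s['ft_force'])
cw=cam('wrist'); r.get_image('wrist')
for q in ('run_slide_top','cover_knob','cover'):
  for n,cc in (('wrist',cw),('scene',cs)):
    for d in r.search_frame(q,n)[:1]:
        p=cc[2][:3,:3]@np.array(d['centre'])+cc[2][:3,3]; print(q,n,d['p'],Rm@(p[:2]-m),p[2])
for v in range(180,206,2): print(v,' '.join('%3d'%t[v,u] for u in range(306,346,2)))
E
```

```text
time_s: 26.32
eef_pos: [496.8, 4.1, 70.6]
orientation: [-3.104, -0.472, 0.001]
ft_force: [3.0, -14.0, -1.4]
opening: -0.1
grip_force: 7.1
time_s: 27.32
eef_pos: [512.5, -47.5, 189.3]
orientation: [-3.1, -0.471, 0.003]
ft_force: [0.3, -0.0, 0.0]
opening: -0.4
grip_force: 0.0
[512.05704254 -46.88498745 189.04258843] [-0.601849    0.74877127  0.18990513]
run_slide_top wrist 0.78 [-112.23504888   18.80927612] 85.15446140600241
run_slide_top scene 0.65 [-112.07653818   16.07182869] 72.23247926528461
cover_knob wrist 0.83 [-11.69488944  -9.39630352] 86.47037097175252
cover_knob scene 0.81 [ 21.7767165  -18.33259433] 91.47337032636847
cover wrist 0.59 [-5.81710989 -9.17238488] 82.01935221392262
cover scene 0.8 [ 20.382596   -19.64558046] 87.20927658479877
180 137 135 138 136 139 137 137 137 136 135 136 136 133 131 133 135 134 132 133 133
182 137 135 138 137 137 136 135 134 135 133 131 132 133 133 134 131 133 131 132 134
184 137 136 137 136 138 136 136 136 136 136 137 135 133 126 117 128 134 134 133 133
186 138 135 137 137 136 138 136 136 135 132 132 135  75  32  32  68 130 131 132 133
188 141 139 140 136 135 137 136 138 133 134 135 132  35  30  32  32  52 132 134 134
190 140 137 135 134 136 136 137 138 135 133 135 134  36  30  31  32  31 118 131 131
192 134 134 136 134 133 135 136 136 136 134 135 136  36  28  30  29  30 121 134 135
194 135 135 133 134 139 138 135 134 137 133 134 137  28  29  29  28  29 120 133 134
196 134 134 133 134 134 137 136 134 136 138 134 140  37  28  29  29  30 135 136 129
198 135 132 135 135 134 136 135 135 138 140 152 150  79  30  29  29  30 141 152 128
200 135 135 135 134 133 139 140 151 150 141 131  72  37  55  31  36  58  67  38  30
202 135 133 132 140 152 150 141 131  72  38  69  98 152 144  97  31  32  31  31  32
204 137 137 124 111 150 151 118  57  95 152 151 154 138  49  31  31  32  31  32  30
```

```bash
python3 -c "
from cell import r
print(r.close_job())"
```

```text
the job is handed in; nothing more can be done
None
```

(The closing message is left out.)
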